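# Tuck the drip strip under the splash deck's lap leaf and hold it flat

### The arm

A 7-joint arm with a two-finger parallel gripper is mounted at the origin on a cart in front of the work surface, level with it; the furniture and walls round the work are solid. World frame = base frame: x ahead of the robot, y to its left, z up, the work surface at z = 0. Lengths are in m, angles in rad, forces in N, time in s.
With the tool pointing down it reaches from about 0.4 to 0.875 m from the base axis. Payload 19.3 kg.
Tool frame: the origin (TCP) lies at the centre of the arm's flange, where the gripper is bolted on; the fingertips stand 173 mm ahead of it and the grasp point (between the pads) lies 155 mm ahead of it (bot.grip_point_offset is the distance from the TCP to the grasp point, in m); z points along the fingers, x is the direction in which the jaws open and shut, and the axes are right-handed (so a half turn about z gives the same grasp; the last joint's range is limited). The gripper opens to 85 mm and grips with 20 to 120 N. Pads are 22 mm wide; open, the fingers measure 114 mm over their backs; the gripper's body (76 mm by 85 mm) begins 54 mm behind the grasp point. The pads swing forward as they close: fully open they stand 13 mm farther back than shut.
Start: joints at [-1.338, 0.521, -0.036, 1.599, 0.021, 1.021, -0.113], TCP at [0.186, 0.597, 0.405] pointing down, gripper open.
Joint ranges: [-2.91, 2.91], [-0.3, 2.13], [-1.5, 1.42], [0.17, 2.43], [-1.26, 4.41], [0.16, 1.93], [-2.52, 2.52]. Speed limits (rad/s): [1.89, 1.89, 2.39, 2.39, 3.01, 3.01, 3.01].

### API

Orientations are given as [roll, pitch, yaw] about the fixed x, y, z axes, in that order (R = Rz(yaw) Ry(pitch) Rx(roll)).
In Python, from workcell import bot gives the robot as it stands.
- The arm moves only by the tool step_arm, never from a script. Its argument "plan" is a list that holds one entry, the list of rows, each a list of 4 numbers: the shift along the world's x, y, z in cm, then the turn about the world's z in rad. A call has 1 to 12 rows; each row is the pose to reach, as a shift and turn from the pose measured when the call began; what a row does not reach only later rows make up. A row lasts 1/12 s, in which the tool goes at most 41.7 mm and 7.16 degrees, less where a joint would pass 70% of its speed; a pose out of reach is approached as far as the arm can. A call with a gripper value outside its range is refused whole. "jaw" is the closure, from 0 (fully open) to 1 (shut), set as the call begins (left out, the last holds). The fingers move at their own pace and stop on an object; "force" is the grip in N (left out, the last holds). Time passes only in rows, so rows that repeat a pose let the fingers close. It gives the time, the measured TCP pose, the force and the opening at its end, in the units of the state.
- bot.observe(): the state, without advancing time (a new reading comes with each control period).
- bot.grab_frame(name): name is "side" or "top" or "wrist"; returns a dict with "pixels" (420x560x3 uint8, blue, green, red), "mtx" (3x3 intrinsics, pixels), "R" (3x3) and "t" (3): a world point X has camera coordinates R X + t. Camera axes: x right, y down, z forward; pixel columns grow to the right and rows downward; lengths in m; the calibration is good to about 2 mm. A picture is of the moment at which its call begins. There is no depth.
- bot.job_done(): hands the job in, once; it reports no verdict.
The state is a dict: "clock": time; "qpos": joint angles; "qd": joint speeds; "joint_efforts": joint torques, N m; "position": TCP position; "tool_rot": TCP orientation; "force": force on the tool from outside, world axes, zero at the start; "moment": the same for the moment, N m; "grip_width": finger opening in m.
Only numpy, scipy, OpenCV 4.12 (cv2) and the standard library are available. Lean on these libraries where they do the work, as an engineer would, in place of code of your own. Each camera call takes 0.05 s, during which the arm holds its last target.

### The job

Take the loose metal drip strip by its standing seam and slide its long front edge (the one the two stop studs are nearer to) under the hinged white lap leaf of the splash deck, squarely and centred, until the two studs come up to the leaf's lip, without lifting the leaf. Then keep hold of the strip and press it down flat on the deck, firmly but with moderate force (about ten newtons), as if somebody were about to screw it down: finish while holding and pressing it. Leave the dish, beaker, timer and pen alone.

Things in the scene. Friction and masses are not known exactly. Their poses are not given: they have to be found in the camera images.
- deck: Splash deck: grey board 240 x 200 x 16 mm (x, y, z), fixed. Origin: centre of its underside; top at z = 16 mm. The strip goes in along +x. Open from x = -120 to the leaf's lip at x = +9.5 mm; from there the white leaf covers it, leaving a gap of 10 mm over the board (13 mm at the lip). Under the leaf, side spacers at y = +-84 mm; hinge block at x = 110 mm, 24 mm over the board.
- leaf (a joint): Hinge of the lap leaf: white plate 172 mm wide (deck y), 4 mm thick, hinged along its far edge (deck x = 105 mm). 0 = down in place, grows as the near edge lifts (rad; 0.01 rad lifts the lip 1 mm). Its weight and a light spring hold it down with only about 1 N at the lip.
- leaf_lip (a point): Middle of the leaf's near, slightly turned-up edge (deck x = 9.5 mm, y = 0), 30 mm above the bench; the lip's top is 35 mm above the bench.
- strip: Drip strip, loose, about 0.17 kg: bright steel-coloured plate 110 x 130 x 4 mm (x, y, z). Origin: centre of the underside; +x points to the edge to be tucked. Standing seam (upright rib to grip) at x = -30: 10 thick in x, 90 long in y, top at z = 38. Two stop studs, 8 across, top at z = 18, at x = 21, y = +-55. With the studs at the lip the edge is 30 mm past the lip.
- strip_nose (a point): Middle of the strip's leading edge, at its underside (strip x = +55 mm, z = 0).
- strip_seam (a point): Middle of the top of the standing seam (strip x = -30 mm, z = 38 mm).
- petri_1: Bystander: a petri dish, 62 mm across, 15 mm high; origin at its underside.
- beaker: Bystander: a clear beaker, 65 mm across, 85 mm high; origin at its underside.
- timer: Bystander: a small white bench timer, 62 x 66 x 18 mm; origin at its underside.
- log_pen: Bystander: a pen lying on the bench, 145 mm long; origin at its underside.
Not all that is in view belongs to the job. What is meant by the strip is not red, and is the smaller of those in its own colour.

How it is judged:
By the outcome, as a careful person would: the job done as asked, in the order asked, and still so for the second after the job is handed in, while the arm keeps its last pose, push and grip.
It also fails if it takes over 38 s, if anything falls off the work surface, if the arm or the gripper's body presses on something with over 40 N, if the wrist force passes 120 N, or if a joint passes its speed limit or range.

## Working session

There is one attempt and no reset: what is moved stays moved. The work goes in short steps, Python scripts to look and compute and a tool call to move; the robot and the scene stay as the last step left them, time stands still between calls to the robot, and variables do not carry over. Pictures are saved under pics/ and viewed, and the job is handed in when it is done.

Besides the shell and the picture viewer there is one more tool, called after "Emit:" as a command line: name --argument value ..., lists and objects as JSON in quotes. step_arm: Moves the arm, as the interface text tells. Its arguments: {"type":"object","properties":{"plan":{"type":"array"},"jaw":{"type":"number"},"force":{"type":"number"}},"required":["plan"]}

```bash
mkdir -p pics; ls
python3 - <<'E'
from workcell import bot
import cv2,pickle
print(bot.observe())
d={}
for n in ["side","top","wrist"]:
    f=bot.grab_frame(n); cv2.imwrite(f"pics/a_{n}.png",f["pixels"]); d[n]=f
    print(n,f["mtx"].tolist(),f["R"].tolist(),f["t"].tolist())
pickle.dump(d,open("a.pkl","wb"))
E
```

```text
pics
{'clock': 0.0, 'qpos': array([-1.33821128,  0.52199992, -0.03632806,  1.59997934,  0.02121481,
        1.02109267, -0.11278797]), 'qd': array([-6.74673477e-04,  2.54560242e-03,  4.44516854e-04, -2.65677462e-04,
       -2.01989445e-04,  8.33307605e-05,  7.35033447e-04]), 'joint_efforts': array([-1.19284861e-03, -9.27109694e+01,  1.97922818e+00, -3.69941890e+01,
        1.77876942e-02,  8.04884825e-03,  3.42422641e-05]), 'position': array([0.18634569, 0.5964355 , 0.40414467]), 'tool_rot': array([3.14150317e+00, 1.09017407e-03, 1.26802108e+00]), 'force': array([-0.18511562,  0.18353967,  0.07836575]), 'moment': array([-0.00303034, -0.02754686, -0.0206549 ]), 'grip_width': 0.08549962202747557}
side [[537.7907353810783, 0.0, 278.2704496074981], [0.0, 537.7907353810783, 198.44857315156298], [0.0, 0.0, 1.0]] [[0.9918790460115385, -0.1269186858699003, -0.008222241804868887], [-0.09213041752142796, -0.6724287253011466, -0.7344056069756015], [0.08768092295686411, 0.7291990514029297, -0.6786610340829214]] [-0.5688572935320694, 0.07980650556561436, 1.5787469892501984]
top [[432.8366688216047, 0.0, 278.8484071402999], [0.0, 432.8366688216047, 210.12279857188847], [0.0, 0.0, 1.0]] [[0.02466641600503399, -0.9994838757194576, 0.020580332802906214], [-0.9965267844059695, -0.026220883382611238, -0.07903691059330396], [0.07953575223108804, -0.018559295553637684, -0.9966592279538616]] [-0.03681914947850016, 0.5994907467647248, 1.3037732098520154]
wrist [[296.53821759189987, 0.0, 282.98346107407576], [0.0, 296.53821759189987, 211.13553405254083], [0.0, 0.0, 1.0]] [[0.29721725295949275, 0.9548097342422123, -0.000525299468619026], [0.9080903985803515, -0.28250418552459816, 0.30913300239098473], [0.29501480055989415, -0.09235668117360087, -0.9510186701075887]] [-0.6246978756650172, -0.04151633460373801, 0.37959585679459684]
```

View pics/a_side.png

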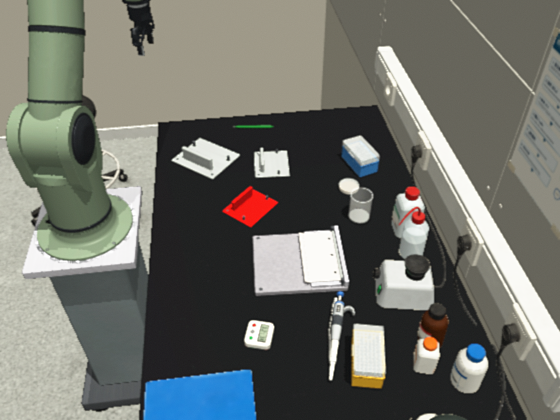

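View pics/a_top.png

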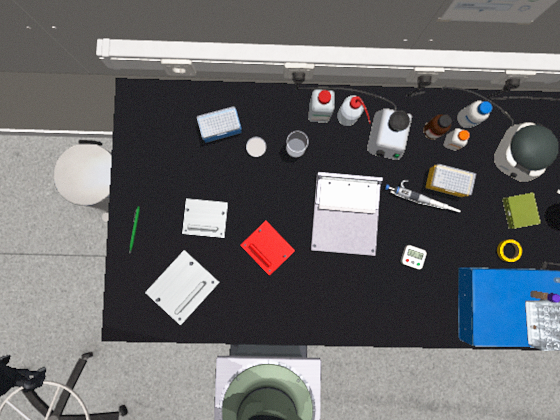

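View pics/a_wrist.png

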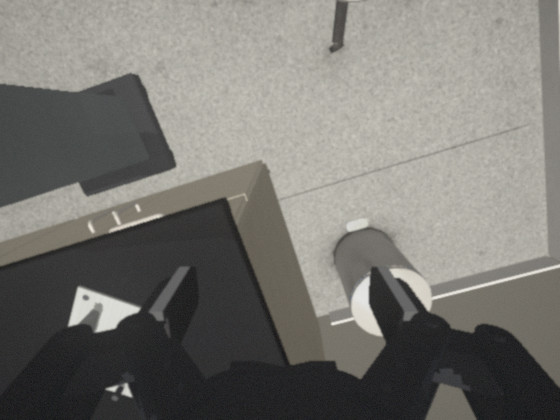

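Candidates, by top-image pixel: a large steel plate (183,288), a small steel plate (206,218) and a red plate (267,248). By the description I choose the small steel one at (206,218), which is at (270,163) in the side view. Next I check it in a close crop.

Run:
```python
import cv2,numpy as np
t=cv2.imread("pics/a_top.png"); s=cv2.imread("pics/a_side.png")
a=cv2.resize(t[185:250,165:245],None,fx=6,fy=6,interpolation=cv2.INTER_CUBIC)
b=cv2.resize(s[140:185,245:300],None,fx=5,fy=5,interpolation=cv2.INTER_CUBIC)
c=np.zeros((400,800,3),np.uint8);c[:390,:480]=a;c[:225,490:765]=b
cv2.imwrite("pics/b.png",c)
d=cv2.resize(t[165:262,300:390],None,fx=6,fy=6,interpolation=cv2.INTER_CUBIC);cv2.imwrite("pics/b2.png",d)
```

```text
(no output)
```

View pics/b.png

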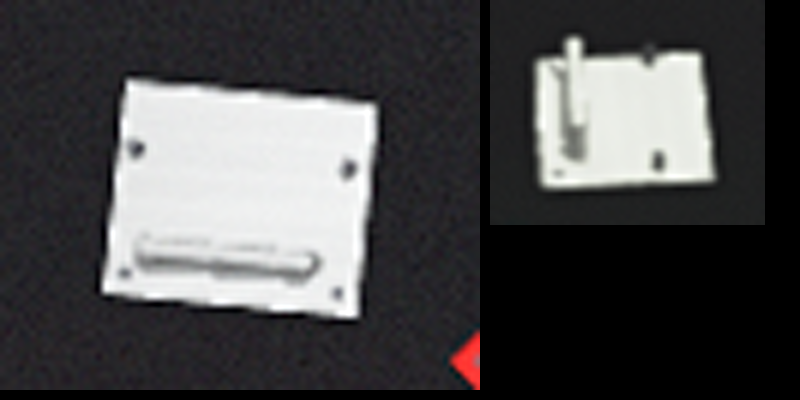

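View pics/b2.png

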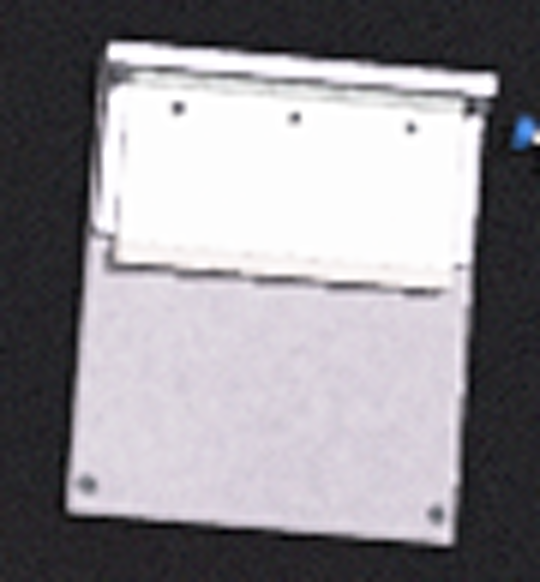

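The small steel plate shows a seam at crop (228,255) and two studs at (137,150) and (348,168), with the studs on the +x side. The deck crop shows the front corners at (67,513) and (455,545), and the lip running from (112,265) to (445,292). Next I fit poses from both cameras.

```bash
cat > h.py <<'E'
import cv2,numpy as np
from scipy.optimize import least_squares
def proj(f,X):
    X=np.atleast_2d(X); p,_=cv2.projectPoints(X.astype(float),cv2.Rodrigues(np.array(f["R"]))[0],np.array(f["t"],float),np.array(f["mtx"]),None); return p.reshape(-1,2)
def back(f,uv,z):
    K,R,t=map(np.array,(f["mtx"],f["R"],f["t"])); C=-R.T@t
    d=np.array([R.T@np.linalg.inv(K)@np.array([u,v,1.]) for u,v in np.atleast_2d(uv)])
    return C+d*((z-C[2])/d[:,2])[:,None]
def world(P,x,y,yaw,z0=0):
    P=np.atleast_2d(P);c,s=np.cos(yaw),np.sin(yaw)
    return np.c_[x+c*P[:,0]-s*P[:,1],y+s*P[:,0]+c*P[:,1],z0+P[:,2]]
def quad(img,box,thr):
    x0,y0,x1,y1=box
    g=cv2.cvtColor(img,cv2.COLOR_BGR2GRAY)[y0:y1,x0:x1]
    G=cv2.resize(g,None,fx=6,fy=6,interpolation=cv2.INTER_CUBIC)
    m=(G>thr).astype(np.uint8)
    c=max(cv2.findContours(m,cv2.RETR_EXTERNAL,cv2.CHAIN_APPROX_NONE)[0],key=cv2.contourArea)
    h=cv2.convexHull(c)
    for e in np.linspace(3,60,60):
        a=cv2.approxPolyDP(h,e,True)
        if len(a)==4:break
    a=a.reshape(-1,2).astype(float);c=c.reshape(-1,2).astype(float)
    L=[]
    for i in range(4):
        p,q=a[i],a[(i+1)%4];d=(q-p)/np.linalg.norm(q-p);n=np.array([-d[1],d[0]])
        s=(c-p)@d;o=(c-p)@n;k=(s>.12*np.linalg.norm(q-p))&(s<.88*np.linalg.norm(q-p))&(abs(o)<6)
        vx,vy,px,py=cv2.fitLine(c[k].astype(np.float32),cv2.DIST_HUBER,0,.01,.01).ravel()
        L.append(np.cross([px,py,1],[px+vx,py+vy,1]))
    out=[]
    for i in range(4):
        w=np.cross(L[i-1],L[i]);out.append((w[:2]/w[2]+.5)/6-.5+[x0,y0])
    return np.array(out)
E
python3 - <<'E'
import pickle;from h import *
d=pickle.load(open("a.pkl","rb"));T,S=d["top"],d["side"]
q=quad(T["pixels"],(165,185,245,250),110);print("strip top",q.round(2).tolist());w=back(T,q,.004);print(w.round(4).tolist(),[np.linalg.norm(w[i]-w[i-1]).round(4) for i in range(4)], w.mean(0))
# deck manual
c=(np.array([[67,513],[455,545],[103,48],[497,76],[112,265],[445,292]])+.5)/6-.5+[300,165]
w=back(T,c[:2],.016);print("deck front",w);m=w.mean(0);dv=w[0]-w[1];yaw=np.arctan2(-dv[0],dv[1]);print("yaw",yaw,np.linalg.norm(dv),"centre",m[:2]+.12*np.array([np.cos(yaw),np.sin(yaw)]))
w=back(T,c[4:],.030);m=w.mean(0);dv=w[0]-w[1];y2=np.arctan2(-dv[0],dv[1]);print("lip",w,y2,np.linalg.norm(dv),m)
s=cv2.resize(S["pixels"][215:305,240:360],None,fx=6,fy=6,interpolation=cv2.INTER_CUBIC);cv2.imwrite("pics/c.png",s)
s=cv2.resize(S["pixels"][140:185,245:300],None,fx=10,fy=10,interpolation=cv2.INTER_CUBIC);cv2.imwrite("pics/c2.png",s)
E
```

```text
strip top [[185.37, 197.91], [227.77, 201.63], [223.95, 237.35], [181.66, 233.66]]
[[0.6323, 0.2695, 0.004], [0.6241, 0.1377, 0.004], [0.513, 0.1457, 0.004], [0.5211, 0.2763, 0.004]] [np.float64(0.1114), np.float64(0.1321), np.float64(0.1115), np.float64(0.1308)] [0.57261267 0.20727882 0.004     ]
deck front [[ 0.48047625 -0.12260318  0.016     ]
 [ 0.46900727 -0.32206467  0.016     ]]
yaw -0.05743647448410032 0.19979094010268608 centre [ 0.59454388 -0.22922251]
lip [[ 0.60715082 -0.14189646  0.03      ]
 [ 0.597804   -0.31261747  0.03      ]] -0.054694507041005244 0.17097668198572136 [ 0.60247741 -0.22725697  0.03      ]
```

View pics/c.png

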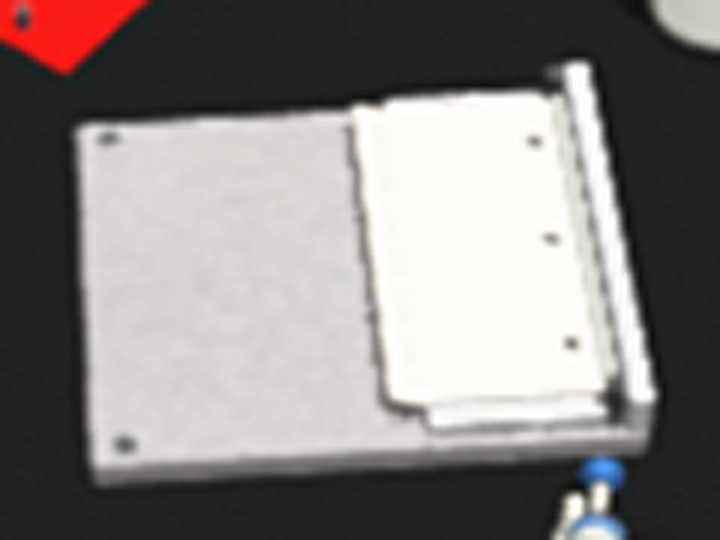

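View pics/c2.png

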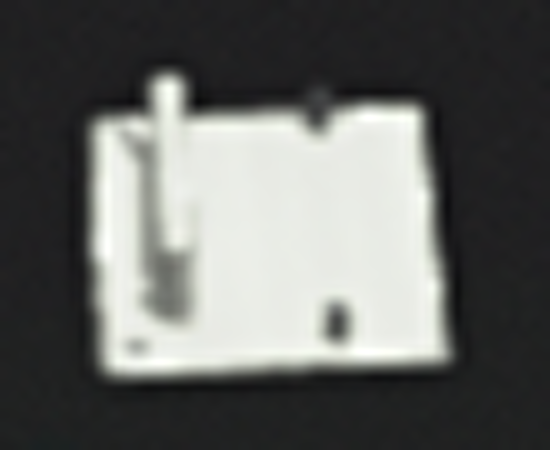

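Emit:
step_arm --plan '[[[2.5, -2.7, -0.6, -0.095], [5, -5.4, -1.2, -0.19], [7.5, -8.1, -1.8, -0.285], [10, -10.8, -2.4, -0.38], [12.5, -13.5, -3, -0.475], [15, -16.2, -3.6, -0.57], [17.5, -18.9, -4.2, -0.665], [20, -21.6, -4.8, -0.76], [22.5, -24.3, -5.4, -0.855], [25, -27, -6, -0.95], [27.5, -29.7, -6.6, -1.045], [30, -32.4, -7.2, -1.14]]]' --jaw 0.2

```text
clock: 1.15
position: [0.4873, 0.271, 0.332]
tool_rot: [3.142, 0.001, 0.123]
force: [0.2, 1.6, 0.8]
grip_width: 0.0682
```

Emit:
step_arm --plan '[[[2.2, -2.4, -1.2, -0.075], [4.2, -4.6, -2.4, -0.14], [5.6, -6.2, -3.2, -0.184], [5.6, -6.2, -3.2, -0.184], [5.6, -6.2, -3.2, -0.184]]]'

```text
clock: 1.57
position: [0.5436, 0.208, 0.2993]
tool_rot: [3.141, 0.002, -0.062]
force: [-0.7, 0.5, -0.2]
grip_width: 0.0679
```

Run:
```python
from workcell import bot
import cv2,pickle
o=bot.observe();print(o["clock"],o["position"],o["tool_rot"])
f=bot.grab_frame("wrist"); cv2.imwrite("pics/d.png",f["pixels"]); pickle.dump((o,f),open("d.pkl","wb"))
from h import *
for X in world([[-.03,0,.038],[.055,.065,.004],[.055,-.065,.004],[-.055,.065,.004],[-.055,-.065,.004]],.5726,.2073,-.0615): print(proj(f,X).round(1))
```

```text
1.5667 [0.54358704 0.20798346 0.29934121] [ 3.14057263e+00  1.72978259e-03 -6.22592128e-02]
[[281.3 214.4]]
[[380.1 130.4]]
[[366.9 265.3]]
[[252.5 130.3]]
[[256.6 265.2]]
```

View pics/d.png

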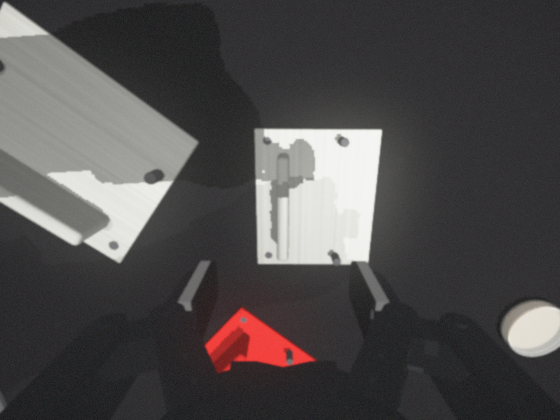

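The wrist view shows the strip's corners at (255,130), (382,129), (369,265) and (257,264), which is within about 2 px of the prediction. The seam is at column 283. Descending to grasp.

Emit:
step_arm --plan '[[[0.1, 0.1, -3, 0], [0.1, 0.1, -6, 0], [0.1, 0.1, -8.5, 0], [0.1, 0.1, -10.5, 0], [0.1, 0.1, -11.6, 0], [0.1, 0.1, -11.7, 0], [0.1, 0.1, -11.7, 0]]]'

```text
clock: 2.2
position: [0.544, 0.2106, 0.1831]
tool_rot: [3.142, 0.002, -0.059]
force: [0.1, -0.4, 0.1]
grip_width: 0.0683
```

Emit:
step_arm --plan '[[[0, 0, 0, 0], [0, 0, 0, 0], [0, 0, 0, 0], [0, 0, 0, 0], [0, 0, 0, 0], [0, 0, 0, 0], [0, 0, 0, 0], [0, 0, 0, 0]]]' --jaw 1 --force 70

```text
clock: 2.87
position: [0.5441, 0.2107, 0.1838]
tool_rot: [-3.141, 0.001, -0.059]
force: [-2.9, 0.2, 9.9]
grip_width: 0.0084
```

Emit:
step_arm --plan '[[[0, 0, 0.3, 0], [0, 0, 1, 0], [0, 0, 2.5, 0], [0, 0, 5, 0], [0, 0, 8, 0], [0, 0, 8, 0], [0, 0, 8, 0]]]'

```text
clock: 3.45
position: [0.5444, 0.2109, 0.2656]
tool_rot: [-3.14, -0.001, -0.059]
force: [-0.4, 0.0, -2.0]
grip_width: 0.0089
```

Run:
```python
from workcell import bot
import cv2,pickle
o=bot.observe();print(o["clock"],o["position"],o["tool_rot"],o["force"],o["moment"],o["grip_width"])
d={n:bot.grab_frame(n) for n in ["wrist","side","top"]}; pickle.dump((o,d),open("e.pkl","wb"))
cv2.imwrite("pics/e.png",d["wrist"]["pixels"])
cv2.imwrite("pics/e2.png",cv2.resize(d["side"]["pixels"][80:230,170:370],None,fx=4,fy=4))
```

```text
3.45 [0.54444517 0.21088439 0.26555078] [-3.13952412e+00 -1.29222337e-03 -5.92829788e-02] [-0.36083238  0.01755158 -2.04551786] [-0.01869001  0.0331077  -0.009371  ] 0.008859168028784477
```

View pics/e.png

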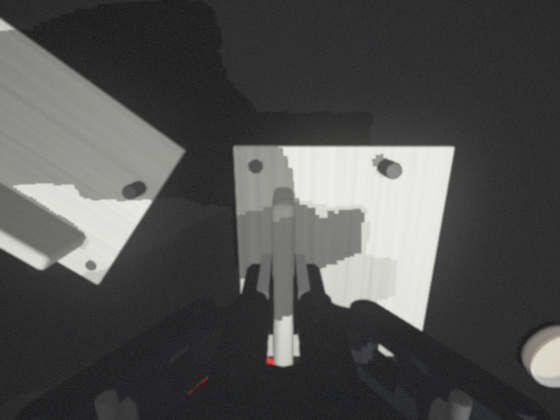

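View pics/e2.png

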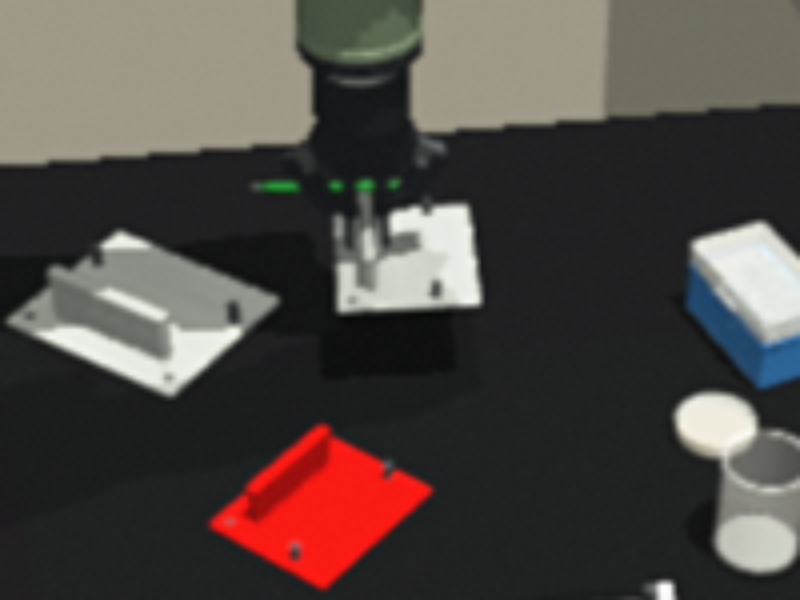

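The strip is held level: in the wrist view its front corner is at (455,146), with the seam between the pads at about column 283. Carrying it to the deck.

Emit:
step_arm --plan '[[[-0.1, -1, 0, 0], [-0.3, -3, 0, 0], [-0.6, -6, 0, 0], [-0.9, -9, 0, 0], [-1.2, -12, 0, 0], [-1.5, -15, 0, 0], [-1.8, -18, 0, 0], [-2.1, -21, 0, 0], [-2.4, -24, 0, 0], [-2.7, -27, 0, 0], [-3, -30, 0, 0], [-3.3, -33, 0, 0.003]]]'

```text
clock: 4.6
position: [0.5097, -0.1214, 0.2624]
tool_rot: [3.141, 0.004, -0.057]
force: [1.2, -0.1, -2.5]
grip_width: 0.0089
```

Emit:
step_arm --plan '[[[-0.3, -3, 0, 0], [-0.5, -6, -0.5, 0], [-0.7, -8.5, -1, 0], [-0.8, -10, -1.5, 0], [-0.8, -10.3, -1.5, 0], [-0.8, -10.3, -1.5, 0], [-0.8, -10.3, -1.5, 0]]]'

```text
clock: 5.18
position: [0.5014, -0.2241, 0.247]
tool_rot: [-3.141, 0.005, -0.057]
force: [0.5, -0.1, -1.6]
grip_width: 0.0088
```

Run:
```python
from workcell import bot
import cv2,pickle
o=bot.observe();print(o["clock"],o["position"],o["tool_rot"],o["force"],o["moment"],o["grip_width"])
d={n:bot.grab_frame(n) for n in ["wrist","side","top"]}; pickle.dump((o,d),open("f.pkl","wb"))
cv2.imwrite("pics/f.png",d["wrist"]["pixels"])
cv2.imwrite("pics/f2.png",cv2.resize(d["side"]["pixels"][190:320,210:380],None,fx=4.5,fy=4.5))
```

```text
5.1833 [ 0.5013811  -0.22406087  0.24704137] [-3.14126659  0.00466603 -0.05684617] [ 0.50359126 -0.09509362 -1.62249828] [ 0.01222133  0.03838118 -0.01615206] 0.008805889779985828
```

View pics/f.png

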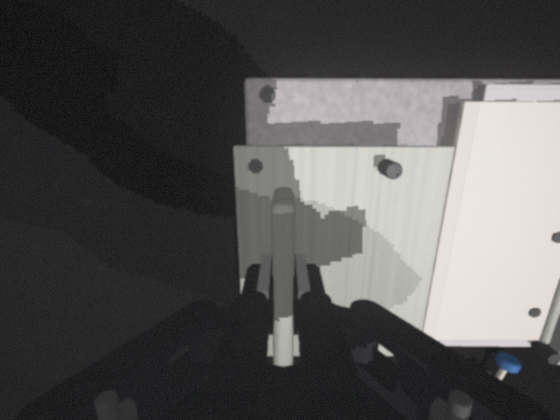

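View pics/f2.png

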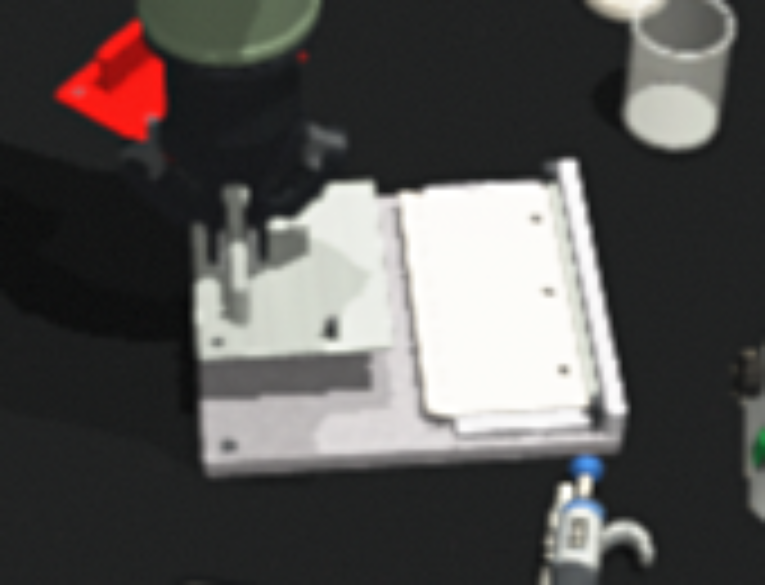

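Run:
```python
import pickle;from h import *
o,d=pickle.load(open("f.pkl","rb"));p=d["wrist"]["pixels"]
a=cv2.resize(p[70:180,225:285],None,fx=5,fy=5,interpolation=cv2.INTER_CUBIC)
b=cv2.resize(p[70:180,425:525],None,fx=5,fy=5,interpolation=cv2.INTER_CUBIC)
cv2.imwrite("pics/g.png",np.hstack([a,b]))
c=cv2.resize(p[280:360,400:500],None,fx=6,fy=6,interpolation=cv2.INTER_CUBIC)
c=np.clip(c*1.3,0,255).astype(np.uint8)
cv2.imwrite("pics/g2.png",c)
cv2.imwrite("pics/g3.png",cv2.resize(d["top"]["pixels"][165:262,290:400],None,fx=6,fy=6,interpolation=cv2.INTER_CUBIC))
```

```text
(no output)
```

View pics/g.png

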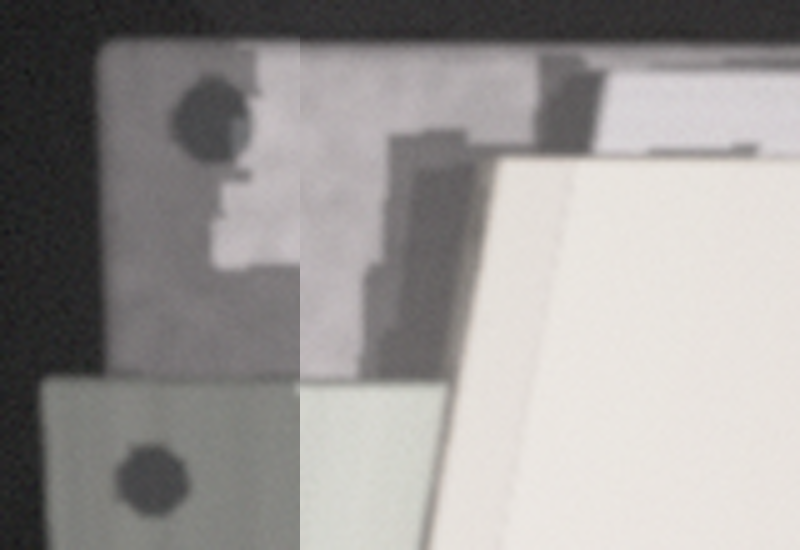

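View pics/g2.png

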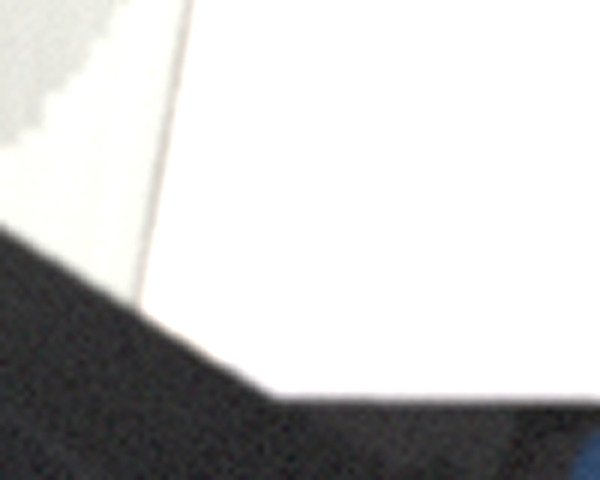

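View pics/g3.png

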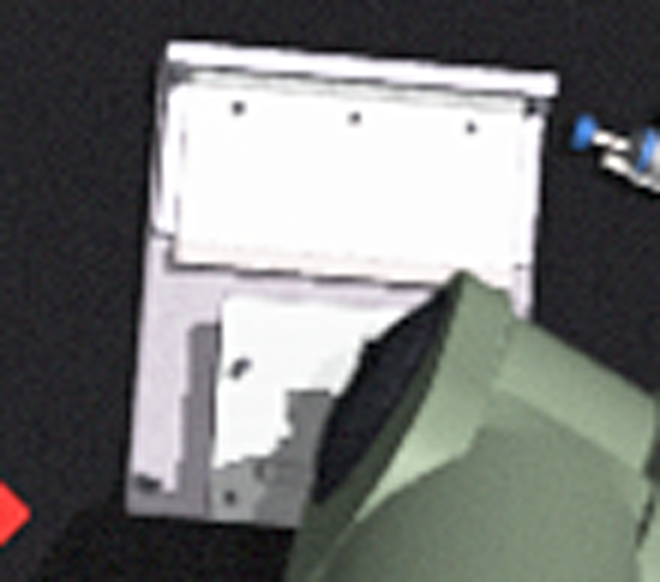

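Run:
```python
import pickle;from h import *
o,d=pickle.load(open("f.pkl","rb"));W,T,S=d["wrist"],d["top"],d["side"]
p=o["position"];yaw=o["tool_rot"][2];z0=p[2]-.1838
print("cam",-np.array(W["R"]).T@np.array(W["t"]))
def strip(th):
    return lambda P: world(P,p[0]+th[0],p[1]+th[1],th[2],z0+th[3])
def res(th,full=False):
    q=proj(W,strip(th)([[-.055,.065,.004],[.055,.065,.004]]))
    r=list((q-[[233.0,145.4],[453.6,145.8]]).ravel())
    e=proj(W,strip(th)([[.055,.065,.004],[.055,-.065,.004]]))
    dd=e[1]-e[0];n=np.array([-dd[1],dd[0]])/np.linalg.norm(dd)
    for u in [(449.4,179.6),(430.4,279.6),(421.9,330.4)]: r.append((np.array(u)-e[0])@n)
    return np.array(r)
s=least_squares(res,[.03,0,yaw,0]);print("strip fit off(x,y) yaw dz",s.x.round(4),s.fun.round(2))
st=strip(s.x)
for fn,fx in ((0,0),):
    pass
print("strip origin",st([[0,0,0]]),"nose",st([[.055,0,0]]), "seam", st([[-.03,0,.038]]), "tcp",p)
# deck by wrist: left edge and corner
B=back(W,[(244.2,77.6),(524.6,78.4)],.016);print("deck left edge",B,"yaw",np.arctan2(B[1,1]-B[0,1],B[1,0]-B[0,0]))
y=-.056;R=lambda a,b:np.array([np.cos(y)*a-np.sin(y)*b,np.sin(y)*a+np.cos(y)*b])
print("lip from deck corner wrist",B[0,:2]+R(.1295,-.1))
for z in(.032,.035):
  L=back(W,[(464.0,101.0)],z)[0];print("lip from leaf corner",z,L[:2]+R(0,-.086))
# top camera: strip front-left corner & left hole; leaf left corner
c=lambda u,v,ox,oy,s:((u+.5)/s-.5+ox,(v+.5)/s-.5+oy)
print("top strip FL",back(T,[c(226,293,290,165,6)],z0+s.x[3]+.004)," wrist fit FL",st([[.055,.065,.004]]))
L=back(T,[c(170,265,290,165,6)],.032)[0];print("top lip from left corner",L[:2]+R(0,-.086))
```

```text
cam [ 0.50655028 -0.14507441  0.21637436]
strip fit off(x,y) yaw dz [ 0.0299 -0.0021 -0.0573 -0.0014] [-0.    0.04  0.75  0.09 -0.99  0.34 -0.12]
strip origin [[ 0.53130883 -0.22613394  0.06187832]] nose [[ 0.58621865 -0.22928218  0.06187832]] seam [[ 0.50135802 -0.22441671  0.09987832]] tcp [ 0.5013811  -0.22406087  0.24704137]
deck left edge [[ 0.48274773 -0.12170469  0.016     ]
 [ 0.65581436 -0.13191771  0.016     ]] yaw -0.058943698911203206
lip from deck corner wrist [ 0.60644765 -0.22879614]
lip from leaf corner 0.032 [ 0.60636627 -0.22907624]
lip from leaf corner 0.035 [ 0.60466382 -0.22910656]
top strip FL [[ 0.59086022 -0.16502288  0.06587832]]  wrist fit FL [[ 0.5899393  -0.16438876  0.06587832]]
top lip from left corner [ 0.60213961 -0.22652107]
```

The wrist view shows the strip's front-left corner at (454,146), the deck corner at (244,78) and the lip's corner at (464,101). The fit puts the strip about 1.5–2 mm to the right of centre and square to the deck, with the nose about 15–20 mm short of the lip. I'll correct the offset and lower.

Emit:
step_arm --plan '[[[0, 0.18, -1, 0], [0, 0.18, -2.2, 0], [0, 0.18, -3.2, 0], [0, 0.18, -3.9, 0], [0, 0.18, -4.2, 0], [0, 0.18, -4.2, 0], [0, 0.18, -4.2, 0]]]'

```text
clock: 5.92
position: [0.5019, -0.2217, 0.2053]
tool_rot: [-3.141, 0.004, -0.056]
force: [0.7, -0.3, -2.5]
grip_width: 0.0087
```

Run:
```python
from workcell import bot
import cv2,pickle,numpy as np
o=bot.observe();print(o["clock"],o["position"],o["tool_rot"],o["force"],o["moment"],o["grip_width"])
d={n:bot.grab_frame(n) for n in ["wrist","side","top"]}; pickle.dump((o,d),open("i.pkl","wb"))
cv2.imwrite("pics/i.png",d["wrist"]["pixels"])
cv2.imwrite("pics/i2.png",cv2.resize(d["side"]["pixels"][205:310,230:370],None,fx=5.5,fy=5.5,interpolation=cv2.INTER_CUBIC))
```

```text
5.9167 [ 0.50185975 -0.22174635  0.2053198 ] [-3.14149842  0.00408729 -0.05553431] [ 0.69038453 -0.26474924 -2.46541703] [-0.04879514  0.04005968  0.02811912] 0.008656550734486266
```

View pics/i.png

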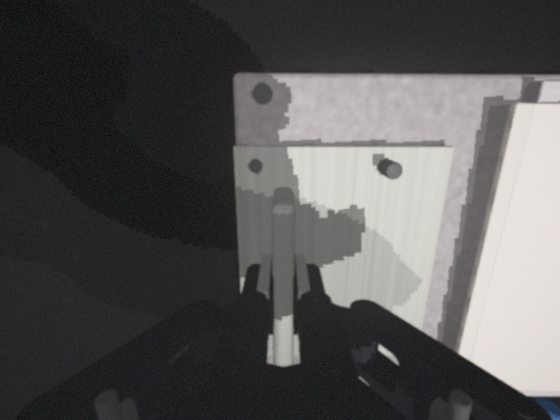

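View pics/i2.png

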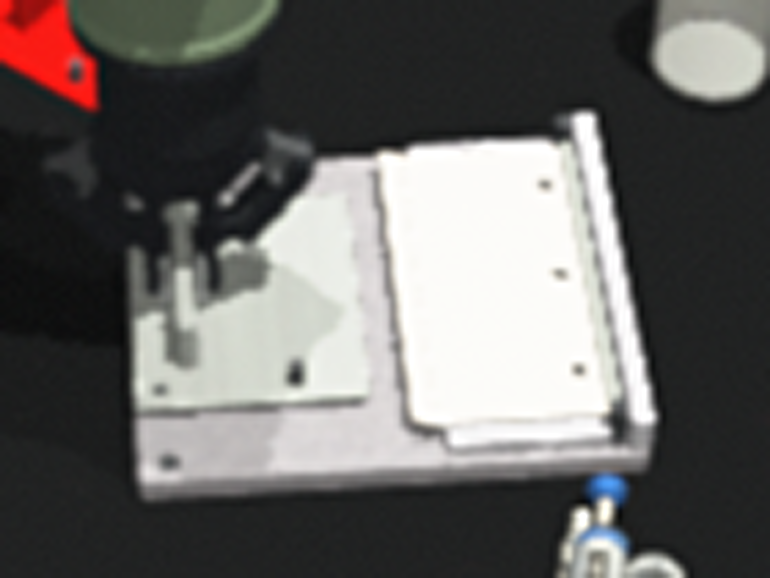

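Run:
```python
import pickle;from h import *
o,d=pickle.load(open("i.pkl","rb"));p=d["wrist"]["pixels"];p2=d["top"]["pixels"]
a=cv2.resize(p[60:170,225:305],None,fx=5,fy=5,interpolation=cv2.INTER_CUBIC)
b=cv2.resize(p[60:170,425:500],None,fx=5,fy=5,interpolation=cv2.INTER_CUBIC)
cv2.imwrite("pics/j.png",np.hstack([a,b]))
cv2.imwrite("pics/j2.png",cv2.resize(p2[195:262,295:385],None,fx=8,fy=8,interpolation=cv2.INTER_CUBIC))
```

```text
(no output)
```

View pics/j.png

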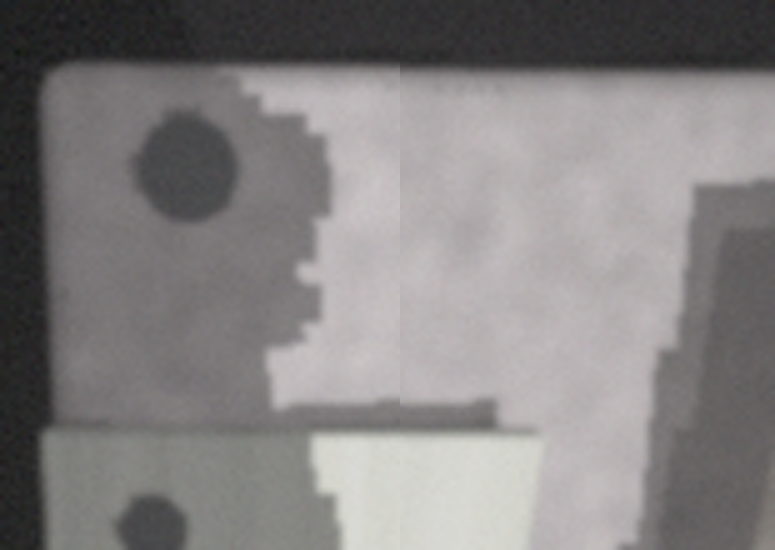

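View pics/j2.png

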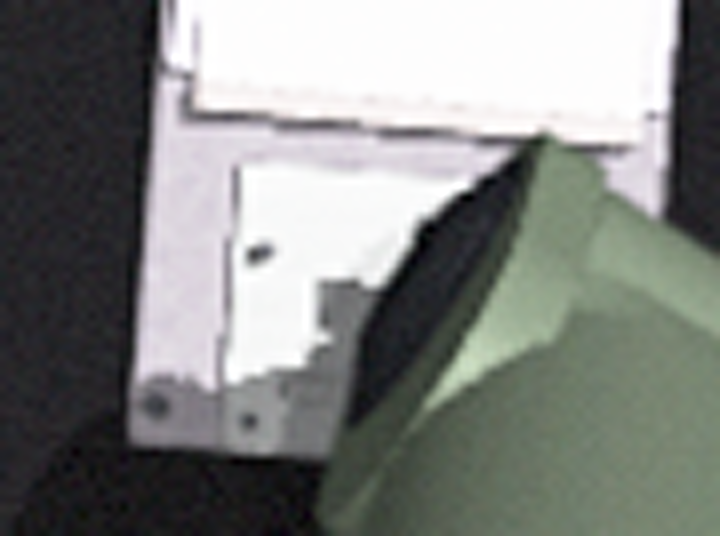

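Run:
```python
import pickle;from h import *
o,d=pickle.load(open("i.pkl","rb"));W,T=d["wrist"],d["top"];z=o["position"][2]-.1845+.004
def rep(n,D,S):
    v=D[1]-D[0];v=v[:2]/np.hypot(*v[:2]);nn=np.array([-v[1],v[0]])
    print(n,"deck yaw",np.arctan2(v[1],v[0]).round(4),"strip yaw",np.arctan2(*(S[1]-S[0])[[1,0]]).round(4),"gap mm (want 35)",[(-((s-D[0])[:2]@nn)*1e3).round(2) for s in S],"front along from deck corner",((S[1]-D[0])[:2]@v*1e3).round(1))
for dz in(-.001,.001):
  rep("wrist",back(W,[(234.6,72.0),(499.6,73.2)],.016),back(W,[(233.0,145.6),(452.8,145.6)],z+dz))
c=lambda u,v:((u+.5)/8-.5+295,(v+.5)/8-.5+195)
rep("top",back(T,[c(130,443),c(154,160)],.016),back(T,[c(222,445),c(240,165)],z))
```

```text
wrist deck yaw -0.0592 strip yaw -0.054 gap mm (want 35) [np.float64(34.52), np.float64(33.95)] front along from deck corner 108.3
wrist deck yaw -0.0592 strip yaw -0.054 gap mm (want 35) [np.float64(34.32), np.float64(33.77)] front along from deck corner 107.2
top deck yaw -0.0662 strip yaw -0.0479 gap mm (want 35) [np.float64(34.22), np.float64(32.25)] front along from deck corner 109.7
```

Emit:
step_arm --plan '[[[0, -0.07, -0.12, -0.003], [0, -0.07, -0.23, -0.003], [0.5, -0.1, -0.23, -0.003], [1, -0.13, -0.23, -0.003], [1.5, -0.16, -0.23, -0.003], [2, -0.19, -0.23, -0.003], [2.5, -0.215, -0.23, -0.003], [3, -0.245, -0.23, -0.003], [3.4, -0.27, -0.23, -0.003], [3.8, -0.29, -0.23, -0.003], [4, -0.3, -0.23, -0.003], [4, -0.3, -0.23, -0.003]]]'

```text
clock: 7.07
position: [0.5424, -0.2247, 0.2035]
tool_rot: [3.142, 0.003, -0.058]
force: [0.2, -0.1, -2.0]
grip_width: 0.0086
```

Run:
```python
from workcell import bot
import cv2,pickle,numpy as np
o=bot.observe();print(o["clock"],o["position"],o["tool_rot"],o["force"],o["moment"],o["grip_width"])
d={n:bot.grab_frame(n) for n in ["wrist","side","top"]}; pickle.dump((o,d),open("k.pkl","wb"))
cv2.imwrite("pics/k.png",d["wrist"]["pixels"])
cv2.imwrite("pics/k2.png",cv2.resize(d["side"]["pixels"][205:310,230:370],None,fx=5.5,fy=5.5,interpolation=cv2.INTER_CUBIC))
```

```text
7.0667 [ 0.5424047  -0.22467721  0.20351383] [ 3.14150039e+00  2.92991874e-03 -5.82226108e-02] [ 0.19889644 -0.10230039 -2.04822845] [ 0.1000297   0.01987537 -0.01473385] 0.008576020533077976
```

View pics/k.png

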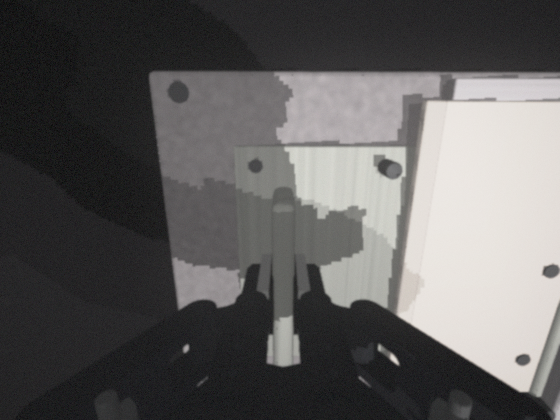

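View pics/k2.png

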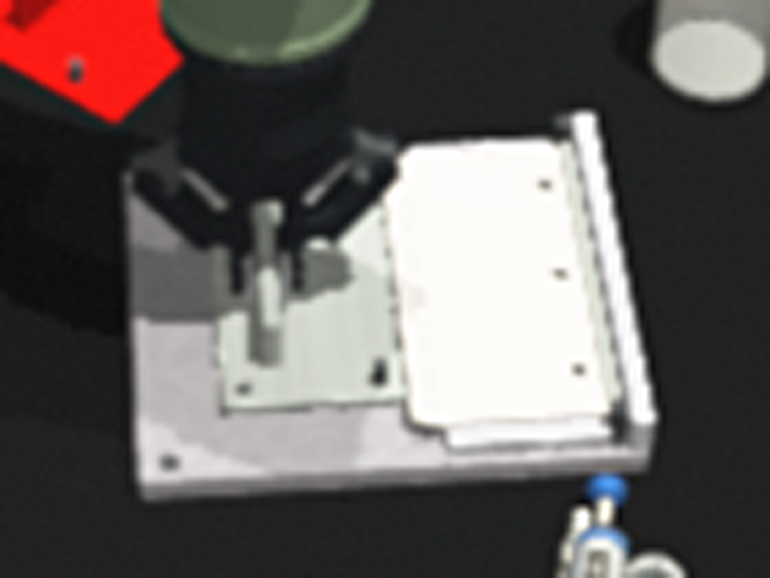

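The nose is under the leaf and the leaf is still down. In the wrist view the stud's right side is at about (402,170) and the lip edge at about (418,170). Measuring what remains.

Run:
```python
import pickle;from h import *
o,d=pickle.load(open("k.pkl","rb"));p=d["wrist"]["pixels"]
cv2.imwrite("pics/l.png",cv2.resize(p[60:200,370:470],None,fx=4.2,fy=4.2,interpolation=cv2.INTER_CUBIC))
cv2.imwrite("pics/l2.png",cv2.resize(p[60:170,145:300],None,fx=5,fy=5,interpolation=cv2.INTER_CUBIC))
```

```text
(no output)
```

View pics/l.png

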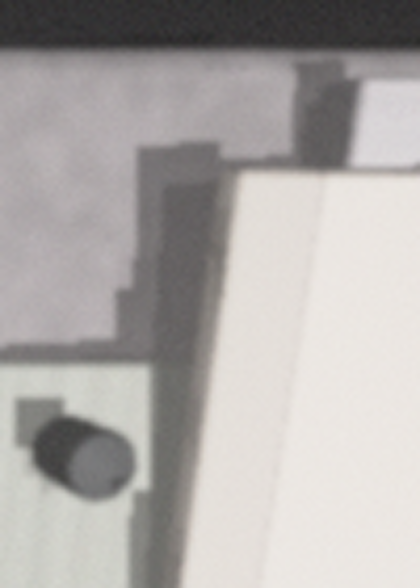

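View pics/l2.png

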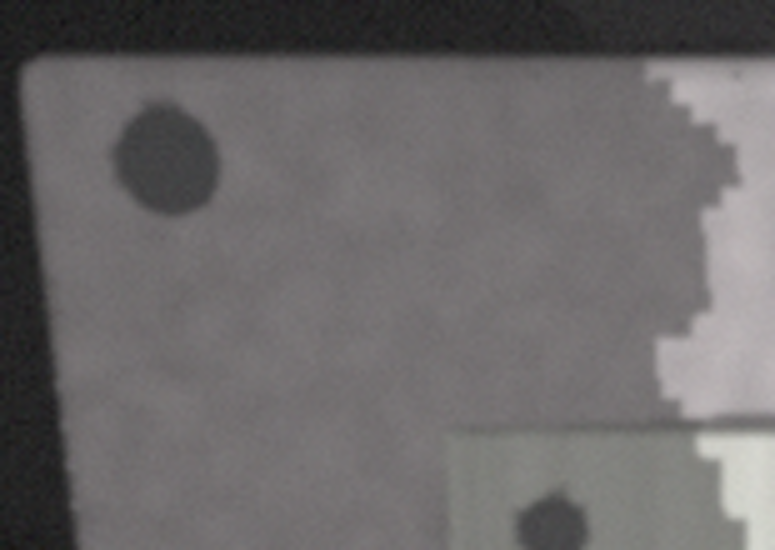

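Run:
```python
import pickle;from h import *
o,d=pickle.load(open("k.pkl","rb"));W=d["wrist"];u0=o["position"][2]-.1845;y=-.058
D=back(W,[(152.6,71.2),(469.6,71.2)],.016);v=(D[1]-D[0])[:2];v/=np.hypot(*v);n=np.array([-v[1],v[0]]);print("deck yaw",np.arctan2(v[1],v[0]))
S=back(W,[(234.6,146.0),(404,145.6)],u0+.004);print("gap",-(S-D[0])[:,:2]@n,"rear along",(S[0]-D[0])[:2]@v)
st=back(W,[(401.5,169.6)],u0+.018)[0]
for uu,z in((413.2,.030),(415.6,.034)): 
  L=back(W,[(uu,169.6)],z)[0];print("stud->lip",z,(L-st)[:2]@v, "lip along",(L-D[0])[:2]@v)
print("stud along",(st-D[0])[:2]@v)
```

```text
deck yaw -0.05755811188310031
gap [0.03472231 0.03446487] rear along 0.0389831245053224
stud->lip 0.03 0.008443876787582705 lip along 0.12599399852176918
stud->lip 0.034 0.007819599224974416 lip along 0.1253697209591609
stud along 0.11755012173418648
```

Emit:
step_arm --plan '[[[0.3, -0.02, 0, 0], [0.5, -0.03, 0, 0], [0.65, -0.045, 0, 0], [0.65, -0.045, 0, 0], [0.65, -0.045, 0, 0]]]'

```text
clock: 7.63
position: [0.5484, -0.2252, 0.2035]
tool_rot: [3.142, 0.003, -0.058]
force: [0.9, 0.3, -1.3]
grip_width: 0.0087
```

Emit:
step_arm --plan '[[[0.1, -0.005, 0, 0], [0.1, -0.005, 0, 0], [0.1, -0.005, 0, 0]]]'

```text
clock: 7.88
position: [0.5493, -0.2252, 0.2035]
tool_rot: [3.142, 0.003, -0.058]
force: [-0.5, -0.2, -2.2]
grip_width: 0.0089
```

Emit:
step_arm --plan '[[[0.1, -0.005, 0, 0], [0.1, -0.005, 0, 0], [0.1, -0.005, 0, 0]]]'

```text
clock: 8.13
position: [0.5501, -0.2253, 0.2034]
tool_rot: [-3.142, 0.004, -0.059]
force: [-2.6, 0.7, -1.6]
grip_width: 0.0085
```

Run:
```python
from workcell import bot
import cv2,pickle,numpy as np
o=bot.observe();print(o["clock"],o["position"],o["tool_rot"],o["force"],o["moment"],o["grip_width"])
d={n:bot.grab_frame(n) for n in ["wrist","side"]}; pickle.dump((o,d),open("m.pkl","wb"))
a=cv2.resize(d["wrist"]["pixels"][60:200,360:460],None,fx=4,fy=4,interpolation=cv2.INTER_CUBIC)
b=cv2.resize(d["side"]["pixels"][230:300,270:340],None,fx=5.6,fy=5.6,interpolation=cv2.INTER_CUBIC)
c=np.zeros((560,800,3),np.uint8);c[:,:400]=a;c[:392,408:800]=b
cv2.imwrite("pics/m.png",c)
```

```text
8.1333 [ 0.55013765 -0.22529205  0.20340274] [-3.14154104  0.00406072 -0.05857185] [-2.58805323  0.7361523  -1.57567307] [0.02708134 0.59659443 0.00463318] 0.00850522166574142
```

View pics/m.png

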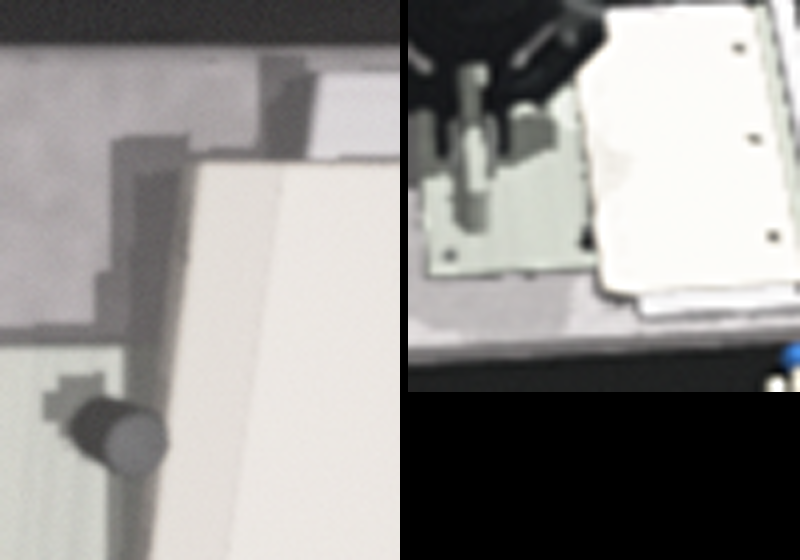

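The force reads −2.6 N along x, and the stud at crop (165,440) meets the lip edge at (165,400). The leaf is still down. Now pressing down.

Emit:
step_arm --plan '[[[0, 0, -0.08, 0], [0, 0, -0.15, 0], [0, 0, -0.15, 0], [0, 0, -0.15, 0]]]'

```text
clock: 8.57
position: [0.5501, -0.2253, 0.2018]
tool_rot: [-3.142, 0.004, -0.059]
force: [-3.0, -0.2, -1.8]
grip_width: 0.009
```

Emit:
step_arm --plan '[[[0, 0, -0.08, 0], [0, 0, -0.08, 0], [0, 0, -0.08, 0]]]'

```text
clock: 8.82
position: [0.5501, -0.2253, 0.201]
tool_rot: [-3.142, 0.004, -0.059]
force: [-2.4, -0.2, -3.0]
grip_width: 0.0088
```

Emit:
step_arm --plan '[[[0, 0, -0.06, 0], [0, 0, -0.06, 0], [0, 0, -0.06, 0]]]'

```text
clock: 9.07
position: [0.5501, -0.2253, 0.2003]
tool_rot: [-3.142, 0.004, -0.059]
force: [-1.6, -0.9, -1.7]
grip_width: 0.0088
```

Emit:
step_arm --plan '[[[0, 0, -0.05, 0], [0, 0, -0.05, 0], [0, 0, -0.05, 0]]]'

```text
clock: 9.32
position: [0.5501, -0.2253, 0.1999]
tool_rot: [-3.142, 0.004, -0.059]
force: [-4.3, 1.1, 2.1]
grip_width: 0.0089
```

Emit:
step_arm --plan '[[[0, 0, -0.05, 0], [0, 0, -0.05, 0], [0, 0, -0.05, 0]]]'

```text
clock: 9.57
position: [0.55, -0.2253, 0.1998]
tool_rot: [-3.141, 0.004, -0.059]
force: [-6.9, 2.1, 10.1]
grip_width: 0.0086
```

Emit:
step_arm --plan '[[[-0.03, 0, -0.045, 0], [-0.03, 0, -0.045, 0], [-0.03, 0, -0.045, 0], [-0.03, 0, -0.045, 0]]]'

```text
clock: 9.9
position: [0.5499, -0.2254, 0.1998]
tool_rot: [-3.141, 0.003, -0.059]
force: [-4.2, 1.5, 8.7]
grip_width: 0.0092
```

Run:
```python
from workcell import bot
import cv2,pickle,numpy as np
o=bot.observe();print(o["clock"],o["position"],o["tool_rot"],o["force"],o["moment"],o["grip_width"])
d={n:bot.grab_frame(n) for n in ["wrist","side","top"]}; pickle.dump((o,d),open("n.pkl","wb"))
print(bot.observe()["force"])
a=cv2.resize(d["wrist"]["pixels"][60:200,360:460],None,fx=4,fy=4,interpolation=cv2.INTER_CUBIC)
b=cv2.resize(d["side"]["pixels"][230:300,270:340],None,fx=5.6,fy=5.6,interpolation=cv2.INTER_CUBIC)
c=np.zeros((560,800,3),np.uint8);c[:,:400]=a;c[:392,408:800]=b
cv2.imwrite("pics/n.png",c)
cv2.imwrite("pics/n2.png",cv2.resize(d["side"]["pixels"][205:310,230:370],None,fx=5.5,fy=5.5,interpolation=cv2.INTER_CUBIC))
```

```text
9.9 [ 0.54993245 -0.22535342  0.19983279] [-3.1414014   0.00332173 -0.05869869] [-4.15698859  1.52347978  8.72181465] [ 0.3486658   0.72138935 -0.00288198] 0.00924474199545366
[-4.59081901  1.57335519  8.30560825]
```

View pics/n.png

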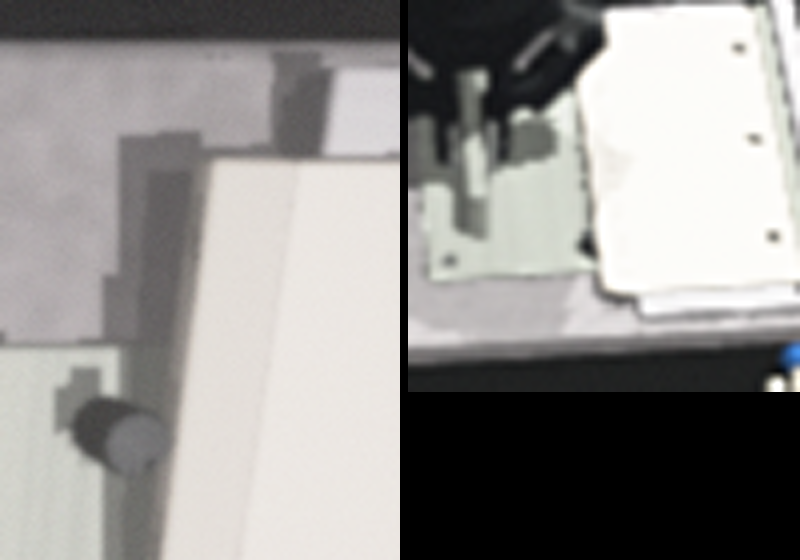

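View pics/n2.png

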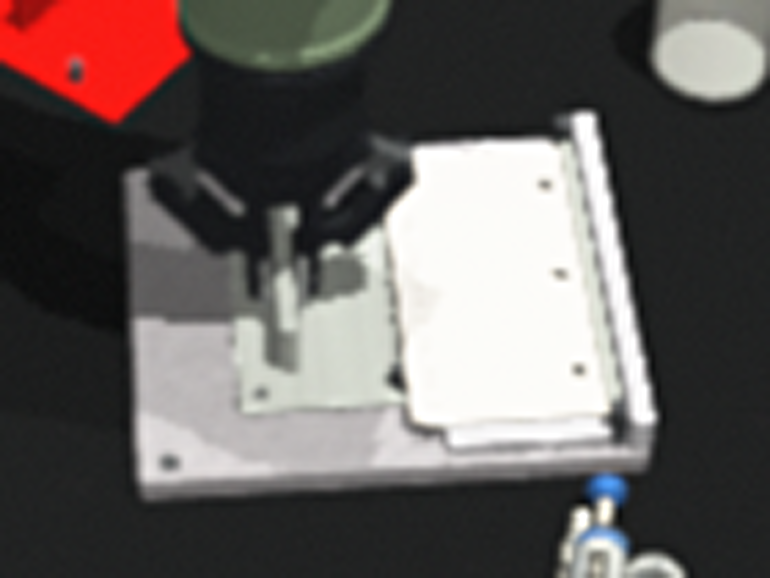

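Emit:
step_arm --plan '[[[0, 0, -0.05, 0], [0, 0, -0.05, 0], [0, 0, -0.05, 0], [0, 0, -0.05, 0], [0, 0, -0.05, 0], [0, 0, -0.05, 0]]]'

```text
clock: 10.55
position: [0.5499, -0.2253, 0.1998]
tool_rot: [-3.141, 0.003, -0.059]
force: [-7.1, 1.8, 11.4]
grip_width: 0.0089
```

Run:
```python
from workcell import bot
import pickle;from h import *
o=bot.observe();print(o["clock"],o["position"],o["tool_rot"],o["force"],o["moment"],o["grip_width"])
W=bot.grab_frame("wrist");T=bot.grab_frame("top");print(bot.observe()["force"])
p=W["pixels"]
cv2.imwrite("pics/o.png",cv2.resize(p[55:215,120:440],None,fx=2.5,fy=2.5,interpolation=cv2.INTER_CUBIC))
cv2.imwrite("pics/o2.png",cv2.resize(T["pixels"][165:262,290:400],None,fx=6,fy=6,interpolation=cv2.INTER_CUBIC))
pickle.dump((o,W,T),open("o.pkl","wb"))
```

```text
10.55 [ 0.54993615 -0.22534857  0.19983645] [-3.14125171e+00  3.08792582e-03 -5.87425491e-02] [-7.1321483   1.81192702 11.44708959] [ 0.39346179  1.26579791 -0.01335883] 0.008921985218082112
[-6.10622935  2.25443261 12.51793152]
```

View pics/o.png

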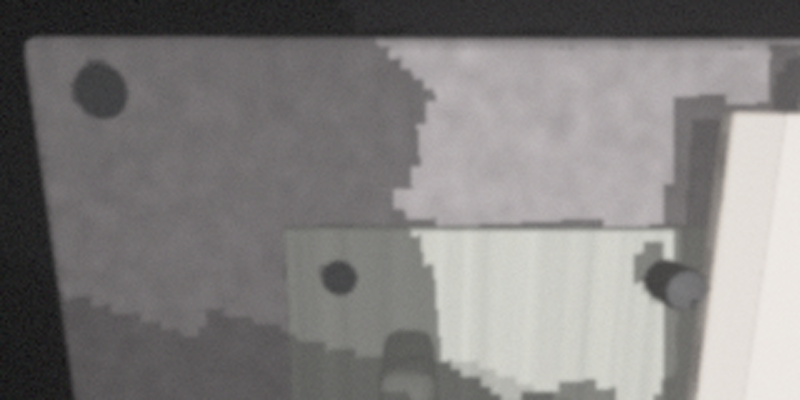

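View pics/o2.png

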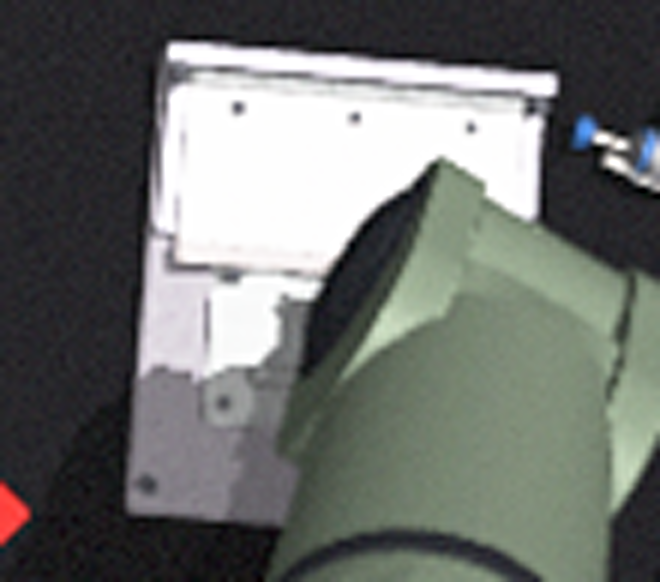

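Run:
```python
import pickle;from h import *
o,W,T=pickle.load(open("o.pkl","rb"))
c=lambda u,v:((u+.5)/2.5-.5+120,(v+.5)/2.5-.5+55)
D=back(W,[c(25,37),c(768,40)],.016);v=(D[1]-D[0])[:2];v/=np.hypot(*v);n=np.array([-v[1],v[0]]);print("deck yaw",np.arctan2(v[1],v[0]))
S=back(W,[c(286,229),c(676,229)],.020);print("gap",-(S-D[0])[:,:2]@n,"rear along",(S[0]-D[0])[:2]@v)
st=back(W,[c(705,290)],.034)[0]
for u,z in((704,.030),(711,.034)):
  L=back(W,[c(u,290)],z)[0];print("stud->lip",z,(L-st)[:2]@v)
c=lambda u,v:((u+.5)/6-.5+290,(v+.5)/6-.5+165)
D=back(T,[c(128,514),c(150,240)],.016);v=(D[1]-D[0])[:2];v/=np.hypot(*v);n=np.array([-v[1],v[0]])
S=back(T,[c(203,375),c(208,290)],.02);print("top gap",-(S-D[0])[:,:2]@n)
```

```text
deck yaw -0.06183238264955342
gap [0.03489426 0.03454921] rear along 0.04819262095563366
stud->lip 0.03 0.001410462286114029
stud->lip 0.034 0.0010982338039373111
top gap [0.03226499 0.03141553]
```

Emit:
step_arm --plan '[[[-0.03, 0, -0.045, 0], [-0.03, 0, -0.045, 0], [-0.03, 0, -0.045, 0], [-0.03, 0, -0.045, 0], [-0.03, 0, -0.045, 0], [-0.03, 0, -0.045, 0]]]'

```text
clock: 11.15
position: [0.5498, -0.2254, 0.1998]
tool_rot: [-3.141, 0.003, -0.059]
force: [-4.6, 2.1, 9.1]
grip_width: 0.0087
```

Run:
```python
import pickle;from h import *
o,d=pickle.load(open("m.pkl","rb"));W1=d["wrist"];o2,W2,_=pickle.load(open("o.pkl","rb"))
def crop(W):
    p=W["pixels"];return cv2.resize(p[140:210,380:430],None,fx=8,fy=8,interpolation=cv2.INTER_CUBIC)
cv2.imwrite("pics/p.png",np.hstack([crop(W1),crop(W2)]))
```

```text
(no output)
```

View pics/p.png

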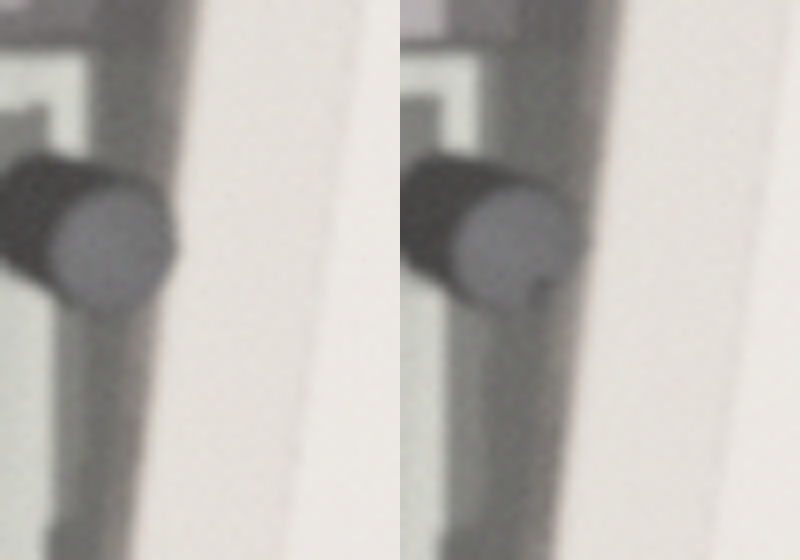

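Emit:
step_arm --plan '[[[0.03, 0, -0.04, 0], [0.03, 0, -0.04, 0], [0.03, 0, -0.04, 0], [0.03, 0, -0.04, 0], [0.03, 0, -0.04, 0]]]'

```text
clock: 11.57
position: [0.5499, -0.2254, 0.1998]
tool_rot: [-3.141, 0.003, -0.059]
force: [-7.8, 1.7, 11.5]
grip_width: 0.0087
```

Run:
```python
from workcell import bot
from h import *
o=bot.observe();print(o["clock"],o["position"],o["tool_rot"],o["force"],o["moment"],o["grip_width"])
W=bot.grab_frame("wrist");S=bot.grab_frame("side");print(bot.observe()["force"])
p=W["pixels"][140:210,380:430];q=S["pixels"][230:300,270:340]
a=cv2.resize(p,None,fx=8,fy=8,interpolation=cv2.INTER_CUBIC);b=cv2.resize(q,(400,560),interpolation=cv2.INTER_CUBIC)
cv2.imwrite("pics/q.png",np.hstack([a,b]))
```

```text
11.5667 [ 0.54986372 -0.2253856   0.19982144] [-3.14103056e+00  2.88947432e-03 -5.88134558e-02] [-7.78798109  1.73277773 11.54728282] [3.43555889e-01 1.48967218e+00 1.28193724e-03] 0.008736095785945724
[-8.03220287  2.14681908 12.00321383]
```

View pics/q.png

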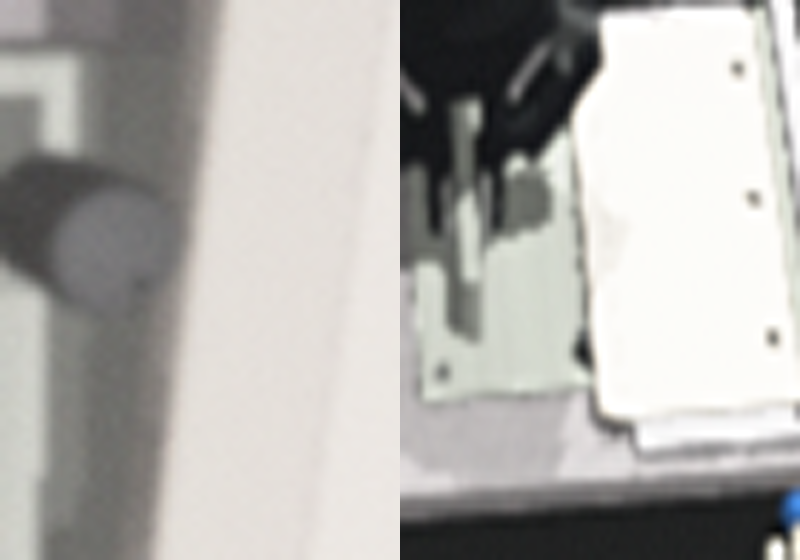

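Emit:
step_arm --plan '[[[-0.02, 0, -0.045, 0], [-0.02, 0, -0.045, 0], [-0.02, 0, -0.045, 0], [-0.02, 0, -0.045, 0], [-0.02, 0, -0.045, 0], [-0.02, 0, -0.045, 0], [-0.02, 0, -0.045, 0], [-0.02, 0, -0.045, 0]]]'

```text
clock: 12.33
position: [0.5498, -0.2254, 0.1998]
tool_rot: [-3.141, 0.002, -0.059]
force: [-5.8, 2.3, 8.0]
grip_width: 0.0087
```

Emit:
step_arm --plan '[[[-0.01, 0, -0.05, 0], [-0.01, 0, -0.05, 0], [-0.01, 0, -0.05, 0], [-0.01, 0, -0.05, 0], [-0.01, 0, -0.05, 0], [-0.01, 0, -0.05, 0], [-0.01, 0, -0.05, 0], [-0.01, 0, -0.05, 0]]]'

```text
clock: 13.0
position: [0.5497, -0.2254, 0.1998]
tool_rot: [-3.141, 0.002, -0.059]
force: [-5.7, 1.5, 10.6]
grip_width: 0.0089
```

Run:
```python
from workcell import bot
import cv2
S=bot.grab_frame("side");cv2.imwrite("pics/z.png",S["pixels"]);o=bot.observe();print(o["force"],o["position"])
print(bot.job_done())
```

```text
[-6.07340323  1.67949487 10.32205595] [ 0.54973292 -0.22540018  0.19982122]
the job is handed in; nothing more can be done
None
```

View pics/z.png

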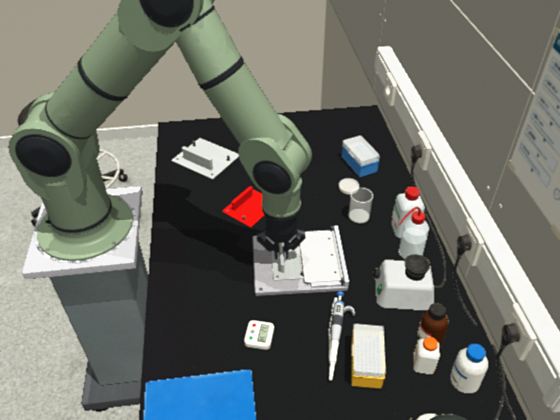

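I gripped the small steel strip by its seam and slid it under the leaf about 3 mm above the board until I felt the studs touch the lip (about 2.6 N back along x). I then pressed it down and handed the job in at about 13 s, still holding and pressing with about 10 N.

**Last checks:**
- **Down force:** 10.3 N just before handing in.
- **Leaf:** it looked down in the side view, and I saw no lift in any picture.
- **Fit:** the wrist camera had the strip within 0.5 mm of centre and within about 0.005 rad of square.
- **Bystanders:** dish, beaker and timer look untouched in the final picture. The arm hides the pen there, and it never went near it.

**Checks that disagreed:**
- **Studs at the lip:** my last wrist measurement left about a 1 mm gap, although the contact force and the close crops said they were touching. After that contact I backed the tool off 0.4 mm in total.
- **Centring:** the coarser top camera put the strip about 3 mm off centre, to the left (+y). I trusted the wrist camera instead.
- **Sideways push:** about 6 N along x remained at the end, from friction on the board, the studs against the lip, or both. I could not tell which.

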